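# Read a soda keg's pressure with a stick gauge

### The job

Take the stick pressure gauge out of its wooden stand and press it straight down over the slim valve stem on the little soda keg until its mouth sits firmly home on the rubber seat, and keep it pressed there for a second so that the pressure pushes the indicator rod out; press firmly but do not lean on it hard. Then stand the gauge fully back in its stand with the rod still out, so that the reading can be seen, and leave the jigger, lime and glass where they are.

Things in the scene. Friction and masses are not known exactly. Their poses are not given: they have to be found in the camera images.
- gauge: Stick pressure gauge, upright, 115 mm tall, 0.14 kg; origin at the centre of its lower open end, z up along its axis. At the bottom a brass bell-mouthed chuck, 28 mm across outside over its lowest 6 mm, 21 mm from 12 mm up; its bore is 21 mm wide at the mouth, narrowing to 14 mm at 12 mm up, 32 mm deep. Above it a straight barrel with a black round grip sleeve.
- gauge_mid (a point): Middle of the gauge's black grip sleeve (19 mm across, 58 to 106 mm up), on its axis, 82 mm above its lower end: the place to grip. The rod's top is 37 mm above this point and comes up to 25 mm further out: keep that space free between the fingers.
- gauge_mouth (a point): Centre of the gauge's lower end, which seats on the valve. The stem yields at only 3 to 7 N, pushing the rod out; when this end meets the rubber seat the force rises steeply, about 5 N per mm. Home: the whole push over 12 N, upright, rod out, for half a second. Over 22 N damages the valve; 15 to 18 N is a good push.
- rod (a joint): Indicator rod, m out of the barrel: 0 at the start, at most 0.0245. Its foot sits 5 mm inside the gauge's mouth, where the valve stem pushes it up. It stays where it was pushed. A full reading depends on the keg's hidden pressure: 6 to 23 mm.
- keg: Fixed steel soda keg, 132 mm across, 80 mm tall to its flat lid; origin at the centre of its underside, z up. On the lid stand the slim brass gas valve, 27 mm from the axis towards the keg's -x, and a broad low black dispensing post (25 mm across, 15 mm tall) 28 mm towards its +x, not used here.
- keg_valve (a point): Point on the keg lid (80 mm above the worktop) under the upright gas valve, on its axis. The valve: a brass neck, on it a round rubber seat 33 mm across, and from its middle a brass stem 11 mm across, 30 mm tall, bevelled tip. The neck is screwed in differently on each keg: seat top 13 to 38 mm, stem tip 43 to 68 mm above this point; not measured, to be felt.
- stand: Fixed dark wooden block 75 x 75 x 30 mm, origin at the centre of its underside, with a bevelled round socket 31 mm wide in the middle of its top, 22 mm deep (socket floor 8 mm above the worktop). The gauge stands in it, mouth down, lower end 8 mm above the worktop.
- jigger: Loose copper jigger, 43 mm across, 84 mm tall, origin at the centre of its underside; leave alone.
- lime: Loose lime, 60 x 48 x 48 mm, origin at its underside; leave alone.
- glass: Loose rocks glass, 92 mm across, 97 mm tall, origin at the centre of its underside; leave alone.

How it is judged:
By the outcome, as a careful person would: the job done as asked, in the order asked, and still so for the second after the job is handed in, with the robot touching nothing.
It also fails if it takes over 64 s, if anything falls off the work surface, if the arm or the gripper's body presses on something with over 40 N, if the wrist force passes 120 N, or if a joint passes its speed limit or range.

### The arm

A 6-joint arm with a two-finger parallel gripper is mounted at the origin on a cart in front of the work surface, level with it; the furniture and walls round the work are solid. World frame = base frame: x ahead of the robot, y to its left, z up, the work surface at z = 0. Lengths are in mm, angles in rad, forces in N, time in s.
With the tool pointing down it reaches from about 275 to 1000 mm from the base axis. Payload 8.4 kg.
Tool frame: the origin (TCP) lies between the finger pads; the fingertips stand r.tips_ahead ahead of it and the grasp point (between the pads) lies 6 mm ahead of it (r.tips_ahead is the distance from the TCP to the fingertips, in mm); z points along the fingers, y is the line along which they close (so a half turn about z gives the same grasp; the last joint's range is limited). The gripper opens to 85 mm and grips with 20 to 120 N. Pads are 22 mm wide; open, the fingers measure 114 mm over their backs; the gripper's body (76 mm by 85 mm) begins 54 mm behind the grasp point. The pads swing forward as they close: fully open they stand 13 mm farther back than shut.
Start: joints at [-1.189, 0.353, 1.633, -0, 1.155, -0.002], TCP at [234.028, -579.533, 256.281] pointing down, gripper open.
Joint ranges: [-2.63, 2.63], [-0.92, 2.1], [0.06, 2.66], [-1.3, 4.44], [0, 2.69], [-3.02, 3.02]. Speed limits (rad/s): [2.22, 2.22, 2.79, 3.14, 3.14, 3.14].

### API

Orientations are given as [roll, pitch, yaw] about the fixed x, y, z axes, in that order (R = Rz(yaw) Ry(pitch) Rx(roll)).
In Python, from rig import r gives the robot as it stands.
- The arm moves only by the tool carry_out, never from a script. Its arguments are lists of equal length, an entry for each row: "delta_pos": the shift along the tool's x, y, z in m, a list of three; "rot": the turn, a rotation vector about the tool's x, y, z in degrees, a list of three. A call has 1 to 8 rows; each row is the pose to reach, as a shift and turn from the pose commanded when the call began, along the tool's axes at that moment; what a row does not reach only later rows make up. A row lasts 1/8 s, in which the tool goes at most 62.5 mm and 10.7 degrees, less where a joint would pass 70% of its speed; a pose out of reach is approached as far as the arm can. A call with a gripper value outside its range is refused whole. "claw" is the finger opening in m, from 0 to 0.0854, set as the call begins (left out, the last holds). The fingers move at their own pace and stop on an object; "grip_force" is the grip in N (left out, the last holds). Time passes only in rows, so rows that repeat a pose let the fingers close. It gives the time, the measured TCP pose, the force, the opening and the grip force at its end, in the units of the state.
- r.sense(): the state, without advancing time (a new reading comes with each control period).
- r.grab_frame(name): name is "scene" or "top" or "wrist"; returns the picture (480x640x3 uint8, blue, green, red); there is no depth.
- r.camera_info(name): a dict with "fx", "fy", "cx", "cy" (pixels), "distortion" ([k1, k2, p1, p2, k3] as OpenCV has them; the pictures are not rectified), "pose" (4x4, takes a point from camera to world coordinates); the wrist camera has in their place "hand_eye" (4x4, takes a point from camera to tool coordinates, whose origin is the TCP and whose axes are the flange's). Camera axes: x right, y down, z forward; pixel columns grow to the right and rows downward; lengths in mm; the calibration is good to about 2 mm. A picture is of the moment at which its call begins: read the wrist's pose just before it. camera_info takes no time and is no camera call.
- r.sign_off(): hands the job in; it is judged then, once.
Trained networks look in the newest picture that a camera, given by its name, has taken for a name from the list of things; names that differ only in an ending like _2 or _b are one class to them, and where a whole thing is asked for, a point or a joint stands for the part that bears it (a point fixed in the world has none). Each returns a list of dicts, best first, with "p" (0 to 1); they miss things now and then, are a little off and sometimes report something else, mostly with a low value. They report only what shows in the picture. A call takes as long as a camera call.
- r.recognise(thing, camera): "box" ([left, top, right, bottom] in pixels, round what is visible of it).
- r.cut_out(thing, camera): "mask" (480x640 bool, what is visible of it) and "box" ([left, top, right, bottom] in pixels, round what is visible of it).
The state is a dict: "clock": time; "qpos": joint angles; "qvel": joint speeds; "joint_efforts": joint torques, N m; "eef_pos": TCP position; "tcp_rot": TCP orientation; "contact_force": force on the tool from outside, world axes, zero at the start; "wrist_torque": the same for the moment, N m; "opening": opening from 0.0 (shut) to 1.0 (fully open); "grasp_force": force on a finger pad.
Only numpy, scipy, OpenCV 4.12 (cv2) and the standard library are available. Lean on these libraries where they do the work, as an engineer would, in place of code of your own. Each camera call takes 0.05 s, during which the arm holds its last target. There are 200 camera calls.

## Working session

There is one attempt and no reset: what is moved stays moved. The work goes in short steps, Python scripts to look and compute and a tool call to move; the robot and the scene stay as the last step left them, time stands still between calls to the robot, and variables do not carry over. Pictures are saved under pics/ and viewed, at most 12 in all, crops included, and the job is handed in when it is done.

Besides the shell and the picture viewer there is one more tool, called after "Call:" as name(argument=value, ...) on one line, values as JSON. carry_out: Moves the arm, as the interface text tells. Its arguments: {"type":"object","properties":{"delta_pos":{"type":"array","items":{"type":"array","items":{"type":"number"}}},"rot":{"type":"array","items":{"type":"array","items":{"type":"number"}}},"claw":{"type":"number"},"grip_force":{"type":"number"}},"required":["delta_pos","rot"]}

```bash
ls; mkdir -p pics; cat > h.py <<'E'
import numpy as np, cv2
from rig import r
from scipy.spatial.transform import Rotation as R
def T_tool(s):
    T=np.eye(4); T[:3,:3]=R.from_euler('xyz',s['tcp_rot']).as_matrix(); T[:3,3]=s['eef_pos']; return T
def cam(name,s=None):
    c=r.camera_info(name); K=np.array([[c['fx'],0,c['cx']],[0,c['fy'],c['cy']],[0,0,1.]])
    P=np.array(c['pose']) if name!='wrist' else T_tool(s)@np.array(c['hand_eye'])
    return K,np.array(c['distortion'],float),P
def ray(C,uv):
    K,d,P=C; p=cv2.undistortPoints(np.array([[uv]],float),K,d)[0,0]
    return P[:3,3],P[:3,:3]@np.array([p[0],p[1],1.])
def atz(C,uv,z):
    o,v=ray(C,uv); return o+v*(z-o[2])/v[2]
def proj(C,X):
    K,d,P=C; Q=np.linalg.inv(P); return cv2.projectPoints(np.array([X],float),cv2.Rodrigues(Q[:3,:3])[0],Q[:3,3],K,d)[0][0,0]
E
python3 - <<'E'
from h import *
s=r.sense(); print(s, r.tips_ahead)
a=r.grab_frame('scene'); b=r.grab_frame('top')
cv2.imwrite('pics/a.png',a); cv2.imwrite('pics/b.png',b)
for n in ('scene','top'):
    print(n, np.round(cam(n)[2],3).tolist())
    for t in ('gauge','keg','stand','jigger','lime','glass','keg_valve'):
        try: print(t,[(np.round(x['box']).tolist(),round(x['p'],2)) for x in r.recognise(t,n)[:2]])
        except Exception as e: print(t,e)
E
```

```text
pics
{'clock': 0.0, 'qpos': array([-1.18937523e+00,  3.53626452e-01,  1.63412498e+00,  2.26483528e-05,
        1.15519784e+00, -2.40361687e-03]), 'qvel': array([-0.00099145, -0.00012112, -0.00049921,  0.00097149, -0.00054984,
       -0.00107145]), 'joint_efforts': array([-3.08652736e-03, -6.05263710e+01, -3.42069411e+01, -1.65307379e-04,
        9.23242187e-03,  9.54661630e-06]), 'eef_pos': array([ 233.88571696, -579.11942585,  255.5791231 ]), 'tcp_rot': array([-3.14023609e+00, -2.39687034e-05,  3.83815537e-01]), 'contact_force': array([-0.18804952, -0.22545615, -0.21393878]), 'wrist_torque': array([ 0.01196587, -0.00774437,  0.00298507]), 'grasp_force': 0.0, 'opening': 1.0005663410460883} 25.0
scene [[-0.806, -0.337, 0.487, 104.929], [-0.592, 0.452, -0.668, 564.591], [0.005, -0.826, -0.563, 577.715], [0.0, 0.0, 0.0, 1.0]]
gauge [([270.0, 296.0, 289.0, 350.0], 0.9)]
keg [([371.0, 198.0, 436.0, 265.0], 0.94)]
stand [([252.0, 324.0, 311.0, 379.0], 0.94)]
jigger [([339.0, 254.0, 362.0, 305.0], 0.67), ([270.0, 298.0, 288.0, 352.0], 0.46)]
lime [([280.0, 257.0, 300.0, 283.0], 0.85)]
glass [([295.0, 193.0, 336.0, 244.0], 0.84)]
keg_valve [([371.0, 200.0, 433.0, 269.0], 0.98)]
top [[-0.008, -0.984, 0.176, 402.587], [-1.0, 0.012, 0.018, -27.724], [-0.02, -0.176, -0.984, 901.671], [0.0, 0.0, 0.0, 1.0]]
gauge [([200.0, 285.0, 226.0, 298.0], 0.56)]
keg [([386.0, 265.0, 456.0, 339.0], 0.66)]
stand [([195.0, 268.0, 244.0, 315.0], 0.73)]
jigger [([306.0, 285.0, 333.0, 306.0], 0.61), ([359.0, 173.0, 411.0, 229.0], 0.51)]
lime [([298.0, 217.0, 325.0, 242.0], 0.96)]
glass [([362.0, 173.0, 412.0, 229.0], 0.58)]
keg_valve [([386.0, 264.0, 456.0, 338.0], 0.6)]
```

```bash
python3 - <<'E'
from h import *
a=cv2.imread('pics/a.png')[170:390,230:460]; b=cv2.imread('pics/b.png')[150:350,180:470]
a=cv2.resize(a,None,fx=2.6,fy=2.6,interpolation=2)[:600]; b=cv2.resize(b,None,fx=2.7,fy=2.7,interpolation=2)
cv2.imwrite('pics/a2.png',a);cv2.imwrite('pics/b2.png',b)
C=cam('top')
for n,uv,z in (('stand',(219,291.5),30),('keg',(421,302),40),('gaugetop',(207,291),119),('jig',(319,295),84),('lime',(312,230),24),('glass',(387,201),50)): print(n,atz(C,uv,z).round())
C=cam('scene')
for n,uv,z in (('gauge',(279.5,297),122),('keg',(404,232),40),('stand',(281,347),22),('jig',(350,280),42)): print(n,atz(C,uv,z).round())
E
```

```text
stand [465. 196.  30.]
keg [ 440. -198.   40.]
gaugetop [460. 194. 119.]
jig [453.  -3.  84.]
lime [588.  12.  24.]
glass [ 639. -138.   50.]
gauge [466. 187. 122.]
keg [ 450. -218.   40.]
stand [460. 197.  22.]
jig [452.   2.  42.]
```

View pics/a2.png

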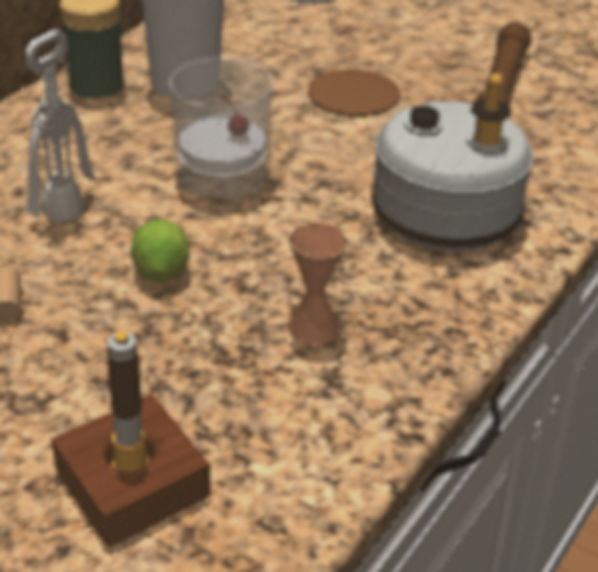

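View pics/b2.png

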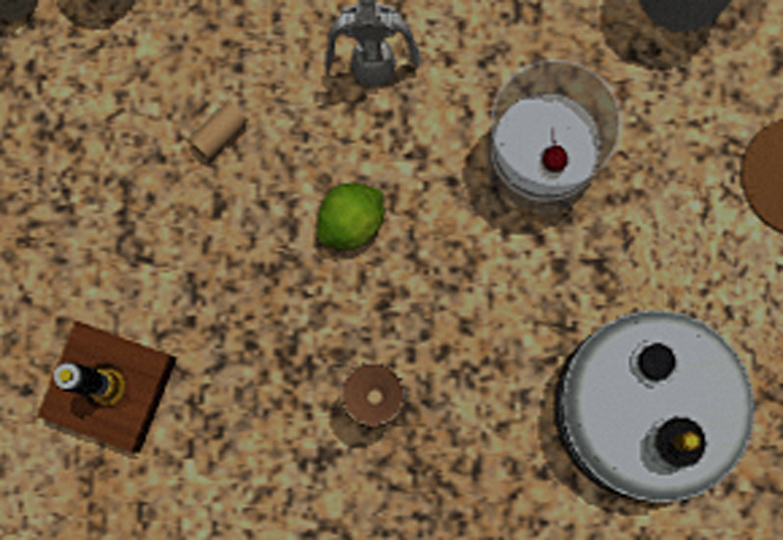

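Both views match the network finds. Stand and gauge are near (463, 193), with the gauge top at scene pixel (276, 300) and top pixel (205, 289). The slim valve stem is on the near side of the keg, with its tip at scene (420, 201) and top (435, 313). I'll triangulate these next.

```bash
python3 - <<'E'
from h import *
A,B=cam('scene'),cam('top')
def tri(u,v):
    (o1,d1),(o2,d2)=ray(A,u),ray(B,v); d1/=np.linalg.norm(d1);d2/=np.linalg.norm(d2)
    t=np.linalg.lstsq(np.c_[d1,-d2],o2-o1,rcond=None)[0]; p,q=o1+d1*t[0],o2+d2*t[1]
    return (p+q)/2,np.linalg.norm(p-q)
print('gtop',tri((276.5,300),(205.2,289.3)))
print('tip',tri((420.4,200.5),(434.8,312.6)))
print('seat',tri((418.5,212),(431.9,314)))
print('handle top scene ray z=150,250', atz(A,(427,182),150),atz(A,(427,182),0))
s=r.sense(); Rm=T_tool(s)[:3,:3]
print('to above stand', Rm.T@(np.array([463,193,300])-s['eef_pos']), np.array(r.camera_info('wrist')['hand_eye']).round(2).tolist())
b=cv2.imread('pics/b.png'); cv2.imwrite('pics/b3.png',b[:, 300:])
E
```

```text
gtop (array([462.66139874, 196.56031388, 124.38231987]), np.float64(0.9886007178825125))
tip (array([ 416.81316234, -200.81416482,  139.59296381]), np.float64(2.367511683417229))
seat (array([ 416.12724423, -201.35528106,  111.93546621]), np.float64(0.14438118272102343))
handle top scene ray z=150,250 [ 434.21186263 -268.54575069  150.        ] [ 549.69157735 -560.72759709    0.        ]
to above stand [ 501.58117412 -630.60819827  -43.72350527] [[-0.0, -0.95, -0.32, 86.06], [1.0, 0.0, -0.0, -0.13], [0.0, -0.32, 0.95, -117.54], [0.0, 0.0, 0.0, 1.0]]
```

View pics/b3.png

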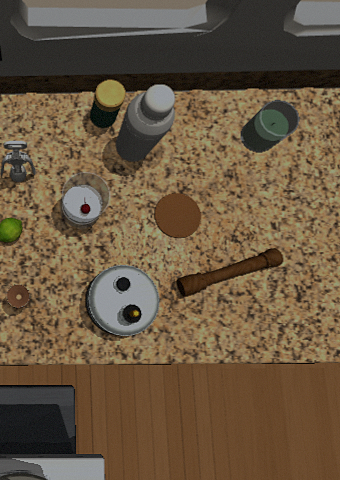

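The long wooden thing is a muddler lying to the right of the keg at about (230, 275), so it's out of the way. The valve seat is at about z = 112 and the stem tip at about 141. I'll move above the stand.

Call:
carry_out(delta_pos=[[0.0627,-0.0788,-0.0055],[0.1254,-0.1576,-0.011],[0.1881,-0.2364,-0.0165],[0.2508,-0.3152,-0.022],[0.3135,-0.394,-0.0275],[0.3762,-0.4728,-0.033],[0.4389,-0.5516,-0.0385],[0.5015,-0.6305,-0.044]], rot=[[0,0,-8.5],[0,0,-17],[0,0,-25.5],[0,0,-34],[0,0,-42.5],[0,0,-51],[0,0,-59.5],[0,0,-68]], claw=0.06, grip_force=80)

```text
clock: 1.8
eef_pos: [376.3, -99.1, 284.1]
tcp_rot: [3.14, 0.0, 1.575]
contact_force: [0.8, -0.8, 0.5]
opening: 0.703
grasp_force: 0.0
```

```bash
python3 - <<'E'
from h import *
s=r.sense();print(s['eef_pos'],s['tcp_rot'],s['clock'])
Rm=T_tool(s)[:3,:3]
print('to above stand', Rm.T@(np.array([463,195,280])-s['eef_pos']))
E
```

```text
[376.29989307 -99.05899348 284.1305737 ] [3.14010107e+00 3.87073586e-04 1.57508546e+00] 1.8
to above stand [293.68599856  87.95447351   4.14809198]
```

Call:
carry_out(delta_pos=[[0.06,0.018,0.0],[0.12,0.036,0.0],[0.18,0.054,0.0],[0.24,0.072,0.0],[0.294,0.088,0.0],[0.294,0.088,0.0],[0.294,0.088,0.0]], rot=[[0,0,0],[0,0,0],[0,0,0],[0,0,0],[0,0,0],[0,0,0],[0,0,0]])

```text
clock: 2.68
eef_pos: [463.6, 192.9, 283.3]
tcp_rot: [-3.141, 0.001, 1.572]
contact_force: [0.2, -0.0, 0.1]
opening: 0.701
grasp_force: 0.0
```

```bash
python3 - <<'E'
from h import *
s=r.sense();print(s['eef_pos'],s['tcp_rot'],s['clock'])
im=r.grab_frame('wrist'); C=cam('wrist',s)
print('proj',proj(C,[463,196,124]),proj(C,[463,196,8]))
for t in ('gauge','stand'): print(t,[(np.round(x['box']).tolist(),round(x['p'],2)) for x in r.recognise(t,'wrist')[:2]])
for X in ([463,196,124],[463,196,30]):
    cv2.circle(im,tuple(int(v) for v in proj(C,X)),4,(0,0,255),1)
cv2.imwrite('pics/c.png',im)
E
```

```text
[463.58585211 192.88804659 283.29715798] [-3.14086577e+00  6.77971968e-04  1.57157905e+00] 2.675
proj [322.31547807 218.87166417] [323.31301345 185.43521907]
gauge [([310.0, 165.0, 340.0, 227.0], 0.6)]
stand [([277.0, 134.0, 380.0, 235.0], 0.84)]
```

View pics/c.png

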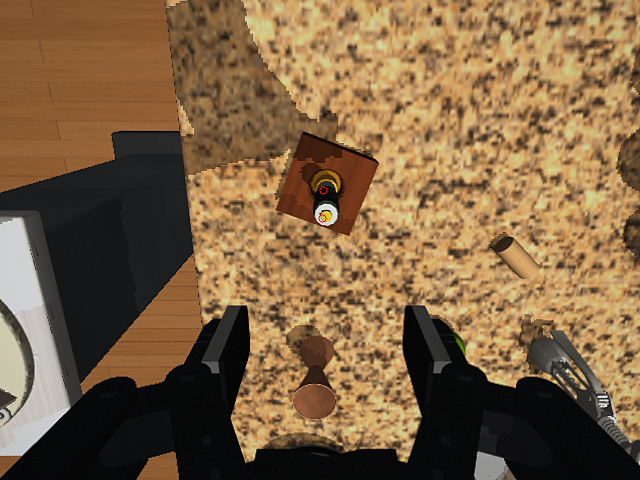

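The wrist view shows the gauge upright in the stand, with the rod tip at about (326, 215) and the bell at about (327, 183).

```bash
python3 - <<'E'
from h import *
s=r.sense();C=cam('wrist',s)
print(atz(C,(326,215),127),atz(C,(327,183),27), s['eef_pos'])
E
```

```text
[465.90024167 198.75318868 127.        ] [466.91878275 201.36616307  27.        ] [463.74689252 191.94399375 283.63263734]
```

Call:
carry_out(delta_pos=[[0.006,0.0015,0.03],[0.006,0.0015,0.07],[0.006,0.0015,0.11],[0.006,0.0015,0.15],[0.006,0.0015,0.174],[0.006,0.0015,0.174],[0.006,0.0015,0.174],[0.006,0.0015,0.174]], rot=[[0,0,0],[0,0,0],[0,0,0],[0,0,0],[0,0,0],[0,0,0],[0,0,0],[0,0,0]])

```text
clock: 3.82
eef_pos: [466.4, 199.2, 110.9]
tcp_rot: [3.139, -0.001, 1.57]
contact_force: [-0.6, 0.4, 0.4]
opening: 0.701
grasp_force: 0.0
```

```bash
python3 - <<'E'
from h import *
s=r.sense();print(s['eef_pos'],s['tcp_rot'],s['clock'])
im=r.grab_frame('wrist'); C=cam('wrist',s)
print('ztop',[atz(C,(u,v),127).round() for u,v in ((320,300),(320,380))], proj(C,[465,198,127]),proj(C,[465,198,30]))
cv2.imwrite('pics/d.png',im)
E
```

```text
[466.39001617 199.23063191 110.91189488] [ 3.13943207e+00 -9.08757412e-04  1.57023724e+00] 3.825
ztop [array([467., 230., 127.]), array([467., 204., 127.])] [315.01619209 395.03927304] [319.14683022 268.62096985]
```

View pics/d.png

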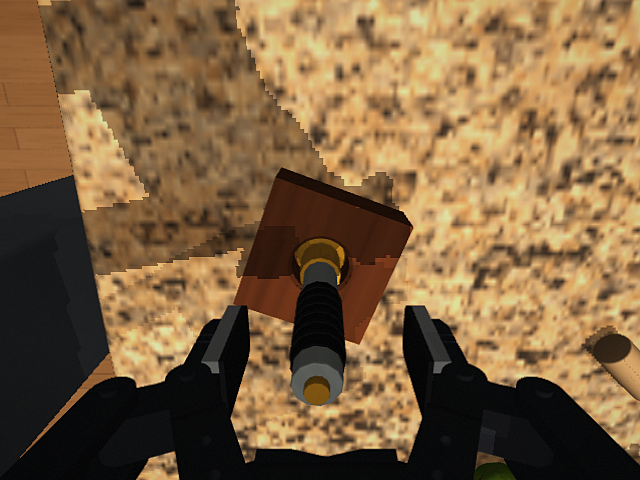

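The gauge is centred between the pads, with the rod tip at (317, 387), so it stands at about (466, 200). I'll close on it.

Call:
carry_out(delta_pos=[[0.001,0,0.002],[0.001,0,0.002],[0.001,0,0.002],[0.001,0,0.002],[0.001,0,0.002],[0.001,0,0.002],[0.001,0,0.002],[0.001,0,0.002]], rot=[[0,0,0],[0,0,0],[0,0,0],[0,0,0],[0,0,0],[0,0,0],[0,0,0],[0,0,0]], claw=0.0, grip_force=80)

```text
clock: 4.88
eef_pos: [465.7, 200.2, 107.7]
tcp_rot: [3.141, -0.0, 1.571]
contact_force: [0.8, -0.1, 4.4]
opening: 0.2
grasp_force: 78.0
```

Call:
carry_out(delta_pos=[[0,0,-0.01],[0,0,-0.03],[0,0,-0.06],[-0.03,-0.004,-0.1],[-0.08,-0.01,-0.14],[-0.14,-0.018,-0.165],[-0.2,-0.025,-0.165],[-0.26,-0.032,-0.165]], rot=[[0,0,0],[0,0,0],[0,0,0],[0,0,0],[0,0,0],[0,0,0],[0,0,0],[0,0,0]])

```text
clock: 5.88
eef_pos: [432.7, -61.3, 273.4]
tcp_rot: [3.141, 0.0, 1.571]
contact_force: [0.5, 0.4, -1.6]
opening: 0.195
grasp_force: 78.1
```

Call:
carry_out(delta_pos=[[-0.04,-0.005,0],[-0.08,-0.01,0],[-0.12,-0.014,0],[-0.14,-0.017,0],[-0.14,-0.017,0],[-0.14,-0.017,0],[-0.14,-0.017,0]], rot=[[0,0,0],[0,0,0],[0,0,0],[0,0,0],[0,0,0],[0,0,0],[0,0,0]])

```text
clock: 6.75
eef_pos: [416.4, -198.8, 272.6]
tcp_rot: [-3.141, -0.0, 1.572]
contact_force: [0.1, 0.6, -1.4]
opening: 0.201
grasp_force: 78.1
```

```bash
python3 - <<'E'
from h import *
s=r.sense();print(s['eef_pos'],s['tcp_rot'],s['contact_force'],s['opening'],s['clock'])
im=r.grab_frame('wrist'); C=cam('wrist',s)
for X in ([416.5,-201,141],[416.5,-201,112],[*(s['eef_pos'][:2]),s['eef_pos'][2]-100]): print(X,proj(C,X))
cv2.imwrite('pics/e.png',im)
E
```

```text
[ 416.42959322 -198.83869721  272.55023157] [-3.14137342e+00 -3.14800071e-04  1.57157708e+00] [ 0.0709648   0.56739173 -1.35986484] 0.20060476909118233 6.75
[416.5, -201, 141] [322.87359854 238.87994926]
[416.5, -201, 112] [323.14152727 225.61354533]
[np.float64(416.42959321848804), np.float64(-198.83869720768232), np.float64(172.55023156811023)] [322.38152295 253.3646835 ]
```

View pics/e.png

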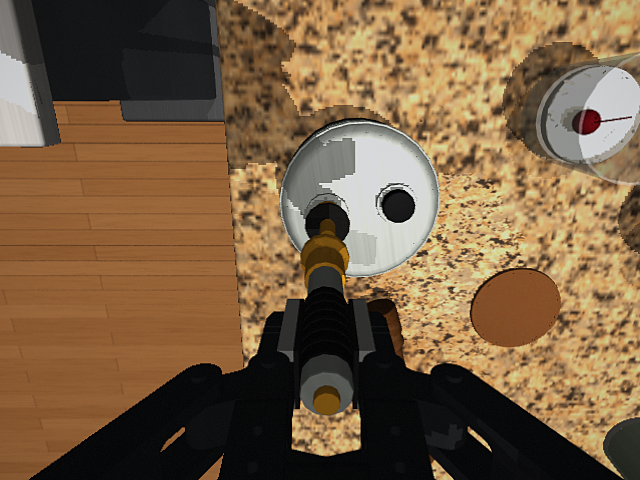

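```bash
python3 - <<'E'
from h import *
im=cv2.imread('pics/e.png')[170:310,250:410]
cv2.imwrite('pics/e2.png',cv2.resize(im,None,fx=4,fy=4,interpolation=cv2.INTER_CUBIC))
E
```

```text
(no output)
```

View pics/e2.png

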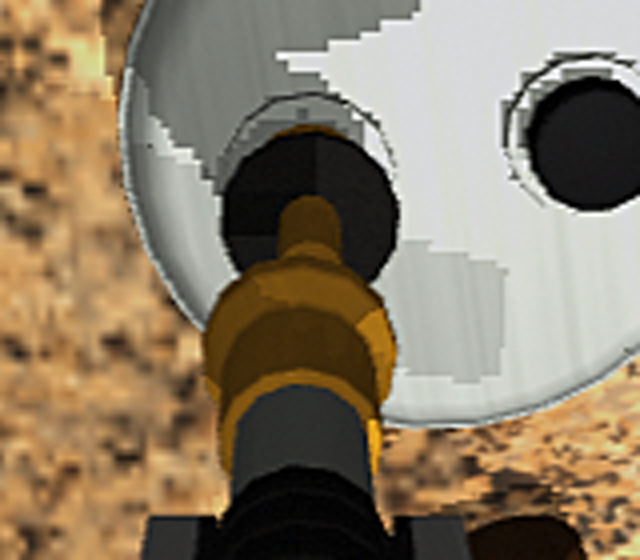

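The seat disc spans u 305.5–349.8 with its top at v 203. The bell rim spans u 301–349.3 with its top at v 235.5. I'll solve both circles using their known diameters.

```bash
cat >> h.py <<'E'
from scipy.optimize import fsolve
def circ(C,rad,l,rt,top,x0):
    a=np.linspace(0,2*np.pi,73)
    def f(p):
        q=np.array([proj(C,[p[0]+rad*np.cos(t),p[1]+rad*np.sin(t),p[2]]) for t in a])
        return [q[:,0].min()-l,q[:,0].max()-rt,q[:,1].min()-top]
    return fsolve(f,x0)
E
python3 - <<'E'
from h import *
s=r.sense();print(s['eef_pos']);C=cam('wrist',s)
print('seat',circ(C,16.5,305.5,349.75,203,[417,-200,112]))
print('mouth',circ(C,14,301,349.25,235.5,[417,-199,172]))
def fz(rad,l,rt,top,z):
    from scipy.optimize import least_squares
    a=np.linspace(0,2*np.pi,73)
    def f(p):
        q=np.array([proj(C,[p[0]+rad*np.cos(t),p[1]+rad*np.sin(t),z]) for t in a]); return [q[:,0].min()+q[:,0].max()-l-rt,q[:,1].min()-top]
    return fsolve(f,[417,-200])
for z in (108,112,116): print(z,fz(16.5,305.5,349.75,203,z))
print(fz(14,301,349.25,235.5,s['eef_pos'][2]-100.))
E
```

```text
[ 416.51372696 -198.87152502  272.57389992]
seat [ 419.8836876  -203.31635161  102.05064531]
mouth [ 418.10906966 -202.07664207  172.31776633]
108 [ 419.85299246 -201.81333238]
112 [ 419.832355   -200.80278968]
116 [ 419.81171768 -199.79224698]
[ 418.109369   -201.98957637]
```

Call:
carry_out(delta_pos=[[0.0005,0.0018,0.01],[0.0005,0.0018,0.02],[0.0005,0.0018,0.023],[0.0005,0.0018,0.023],[0.0005,0.0018,0.023]], rot=[[0,0,0],[0,0,0],[0,0,0],[0,0,0],[0,0,0]])

```text
clock: 7.42
eef_pos: [418.4, -199.3, 249.7]
tcp_rot: [3.141, 0.0, 1.571]
contact_force: [-0.1, -0.4, -1.0]
opening: 0.199
grasp_force: 78.1
```

```bash
python3 - <<'E'
from h import *
s=r.sense();print(s['eef_pos'],s['contact_force'],s['clock'])
im=r.grab_frame('wrist');sc=r.grab_frame('scene')
a=cv2.resize(im[170:310,250:350+40],None,fx=4,fy=4,interpolation=2)
b=cv2.resize(sc[130:230,390:450],None,fx=5.6,fy=5.6,interpolation=2)[:560]
a=a[:,:460]
cv2.imwrite('pics/f.png',np.hstack([a,b])); print(a.shape,b.shape)
E
```

```text
[ 418.39725097 -199.25858952  249.68872241] [-0.07350583 -0.40533869 -1.04795361] 7.425
(560, 460, 3) (560, 336, 3)
```

View pics/f.png

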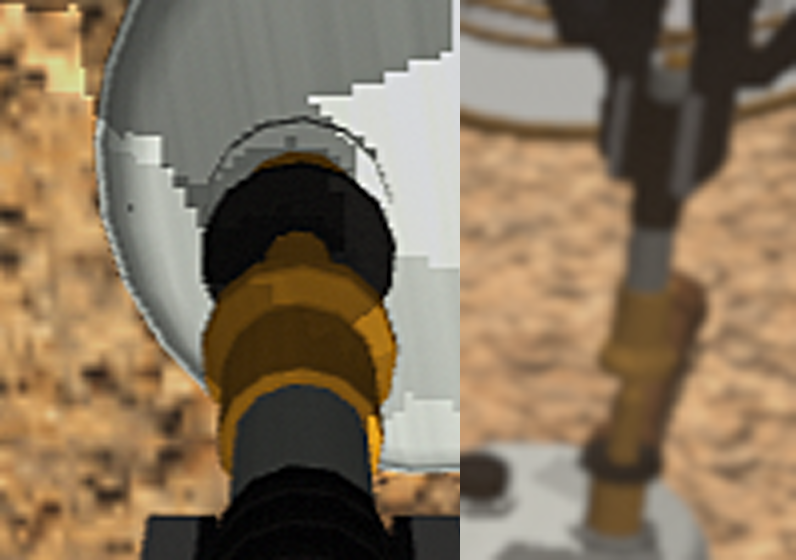

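Wrist crop: the seat spans u 300.8–348.8 with its top at v 211, and its centre is at the same u as the bell. The scene crop shows the bell just above the stem, and I'll check the remaining y offset numerically.

```bash
python3 - <<'E'
from h import *
s=r.sense();C=cam('wrist',s);A=cam('scene')
p=circ(C,16.5,300.75,348.75,211,[417,-200,112]);m=circ(C,14,301,349.25,235.5,[418,-199,150])
print(p,m)
# scene: seat centre, bell lower rim centre, in px
px=lambda u,v:(390+(u-460)/5.6,130+v/5.6)
S=px(622,458);M=px(642,352)
for z in (108,112,116): print('seat',z,atz(A,S,z))
print('mouth',atz(A,M,m[2]))
for X in ([m[0],m[1],m[2]],[m[0],m[1],112],[418,-201,112],[418,-203,112]): print(X,proj(A,X))
print(S,M)
E
```

```text
[ 419.75376964 -203.122773    103.92125261] [ 420.04754978 -202.54914388  149.52792576]
seat 108 [ 418.49220771 -209.161456    108.        ]
seat 112 [ 415.82196703 -202.57233127  112.        ]
seat 116 [ 413.15172635 -195.98320655  116.        ]
mouth [ 420.00566178 -217.03978894  149.52792576]
[np.float64(420.0475497806474), np.float64(-202.54914387854558), np.float64(149.5279257617823)] [419.38466971 195.47897834]
[np.float64(420.0475497806474), np.float64(-202.54914387854558), 112] [417.10354899 211.19070561]
[418, -201, 112] [417.65546962 211.77638795]
[418, -203, 112] [418.08007752 211.39494068]
(418.92857142857144, 211.78571428571428) (422.5, 192.85714285714286)
```

Call:
carry_out(delta_pos=[[0.0008,0.0003,0.003],[0.0008,0.0003,0.006],[0.0008,0.0003,0.009],[0.0008,0.0003,0.012],[0.0008,0.0003,0.015],[0.0008,0.0003,0.018],[0.0008,0.0003,0.018]], rot=[[0,0,0],[0,0,0],[0,0,0],[0,0,0],[0,0,0],[0,0,0],[0,0,0]])

```text
clock: 8.4
eef_pos: [418.6, -198.4, 231.5]
tcp_rot: [-3.142, -0.0, 1.571]
contact_force: [-0.5, 0.3, 1.6]
opening: 0.194
grasp_force: 78.6
```

Call:
carry_out(delta_pos=[[0,0,0.002],[0,0,0.004],[0,0,0.006],[0,0,0.008],[0,0,0.008],[0,0,0.008]], rot=[[0,0,0],[0,0,0],[0,0,0],[0,0,0],[0,0,0],[0,0,0]])

```text
clock: 9.15
eef_pos: [418.5, -198.4, 223.5]
tcp_rot: [-3.142, -0.0, 1.571]
contact_force: [-0.8, -0.2, 2.0]
opening: 0.2
grasp_force: 78.6
```

Call:
carry_out(delta_pos=[[0,0,0.002],[0,0,0.004],[0,0,0.006],[0,0,0.006],[0,0,0.006]], rot=[[0,0,0],[0,0,0],[0,0,0],[0,0,0],[0,0,0]])

```text
clock: 9.78
eef_pos: [418.6, -198.4, 217.6]
tcp_rot: [-3.142, -0.0, 1.571]
contact_force: [-1.3, 0.1, 4.1]
opening: 0.2
grasp_force: 78.7
```

Call:
carry_out(delta_pos=[[0,0,0.001],[0,0,0.002],[0,0,0.002],[0,0,0.002]], rot=[[0,0,0],[0,0,0],[0,0,0],[0,0,0]])

```text
clock: 10.28
eef_pos: [418.6, -198.4, 215.6]
tcp_rot: [-3.142, -0.0, 1.571]
contact_force: [-2.5, -0.5, 3.5]
opening: 0.197
grasp_force: 78.7
```

Call:
carry_out(delta_pos=[[0,-0.0007,0.001],[0,-0.0007,0.002],[0,-0.0007,0.002],[0,-0.0007,0.002]], rot=[[0,0,0],[0,0,0],[0,0,0],[0,0,0]])

```text
clock: 10.78
eef_pos: [418.1, -198.5, 213.7]
tcp_rot: [3.141, 0.0, 1.571]
contact_force: [1.8, 0.2, 3.6]
opening: 0.2
grasp_force: 78.7
```

Call:
carry_out(delta_pos=[[0,0,0.001],[0,0,0.0015],[0,0,0.0015],[0,0,0.0015]], rot=[[0,0,0],[0,0,0],[0,0,0],[0,0,0]])

```text
clock: 11.28
eef_pos: [418.1, -198.4, 212.1]
tcp_rot: [3.141, 0.0, 1.571]
contact_force: [2.4, 0.7, 3.4]
opening: 0.196
grasp_force: 78.7
```

Call:
carry_out(delta_pos=[[0,0.0003,0.001],[0,0.0003,0.002],[0,0.0003,0.002],[0,0.0003,0.002]], rot=[[0,0,0],[0,0,0],[0,0,0],[0,0,0]])

```text
clock: 11.78
eef_pos: [418.2, -198.5, 210.4]
tcp_rot: [3.141, 0.0, 1.571]
contact_force: [0.4, 0.4, 9.1]
opening: 0.198
grasp_force: 78.9
```

Call:
carry_out(delta_pos=[[0,0,0.001],[0,0,0.0015],[0,0,0.0015],[0,0,0.0015]], rot=[[0,0,0],[0,0,0],[0,0,0],[0,0,0]])

```text
clock: 12.28
eef_pos: [418.3, -198.6, 209.3]
tcp_rot: [3.141, 0.0, 1.571]
contact_force: [-0.2, 1.7, 14.1]
opening: 0.2
grasp_force: 79.8
```

Seat contact: the push is about 15.4 N once the gauge's weight is included. I'll hold it there.

Call:
carry_out(delta_pos=[[0,0,0.0002],[0,0,0.0002],[0,0,0.0002],[0,0,0.0002],[0,0,0.0002],[0,0,0.0002],[0,0,0.0002],[0,0,0.0002]], rot=[[0,0,0],[0,0,0],[0,0,0],[0,0,0],[0,0,0],[0,0,0],[0,0,0],[0,0,0]])

```text
clock: 13.28
eef_pos: [418.4, -198.6, 209.2]
tcp_rot: [3.141, 0.0, 1.571]
contact_force: [-1.0, 1.6, 14.6]
opening: 0.197
grasp_force: 79.9
```

Call:
carry_out(delta_pos=[[0,0,0],[0,0,0],[0,0,0],[0,0,0],[0,0,0]], rot=[[0,0,0],[0,0,0],[0,0,0],[0,0,0],[0,0,0]])

```text
clock: 13.9
eef_pos: [418.3, -198.6, 209.2]
tcp_rot: [3.141, 0.0, 1.571]
contact_force: [-1.0, 0.8, 14.5]
opening: 0.199
grasp_force: 79.9
```

```bash
python3 - <<'E'
from h import *
s=r.sense();print(s['eef_pos'],s['contact_force'],s['wrist_torque'],s['clock'])
im=r.grab_frame('wrist');cv2.imwrite('pics/g.png',cv2.resize(im[200:480,220:430],None,fx=2,fy=2))
E
```

```text
[ 418.32977678 -198.5675887   209.19711582] [-1.00571423  0.76839797 14.53409745] [0.1573361  0.23696751 0.0473303 ] 13.9
```

View pics/g.png

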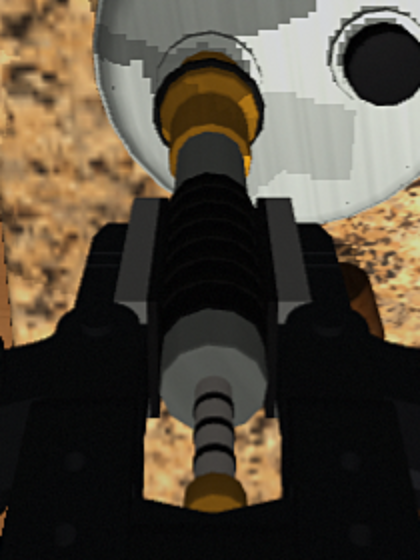

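The rod is well out, with four ring marks showing, and the bell sits on the seat. The push of about 15.7 N has been held for more than 1.5 s. I'll withdraw straight up and go back to the stand.

Call:
carry_out(delta_pos=[[0,0,-0.003],[0,0,-0.008],[0,0,-0.016],[0,0,-0.026],[0,0,-0.036],[0,0,-0.048],[0,0,-0.06],[0,0,-0.066]], rot=[[0,0,0],[0,0,0],[0,0,0],[0,0,0],[0,0,0],[0,0,0],[0,0,0],[0,0,0]])

```text
clock: 14.95
eef_pos: [418.5, -198.5, 275.4]
tcp_rot: [3.141, 0.0, 1.571]
contact_force: [0.3, -0.1, -1.1]
opening: 0.2
grasp_force: 78.6
```

Call:
carry_out(delta_pos=[[0.03,0.004,0],[0.085,0.01,0],[0.14,0.0168,0],[0.195,0.0235,0],[0.25,0.03,0],[0.305,0.0366,0],[0.36,0.043,0],[0.399,0.0477,0]], rot=[[0,0,0],[0,0,0],[0,0,0],[0,0,0],[0,0,0],[0,0,0],[0,0,0],[0,0,0]])

```text
clock: 15.95
eef_pos: [465.9, 202.9, 274.5]
tcp_rot: [3.141, -0.0, 1.572]
contact_force: [0.5, -1.0, -1.3]
opening: 0.197
grasp_force: 78.5
```

Call:
carry_out(delta_pos=[[0,0,0.03],[0,0,0.07],[0,0,0.1],[0,0,0.118],[0,0,0.118],[0,0,0.118]], rot=[[0,0,0],[0,0,0],[0,0,0],[0,0,0],[0,0,0],[0,0,0]])

```text
clock: 16.7
eef_pos: [466.4, 200.8, 157.1]
tcp_rot: [3.141, -0.0, 1.571]
contact_force: [-0.9, -0.8, -1.2]
opening: 0.198
grasp_force: 78.5
```

```bash
python3 - <<'E'
from h import *
s=r.sense();print(s['eef_pos'],s['contact_force'],s['clock'])
im=r.grab_frame('wrist');cv2.imwrite('pics/i.png',cv2.resize(im[130:410,190:440],None,fx=2,fy=2))
E
```

```text
[466.39556358 200.80138434 157.07852966] [-0.94328352 -0.79920928 -1.19420668] 16.7
```

View pics/i.png

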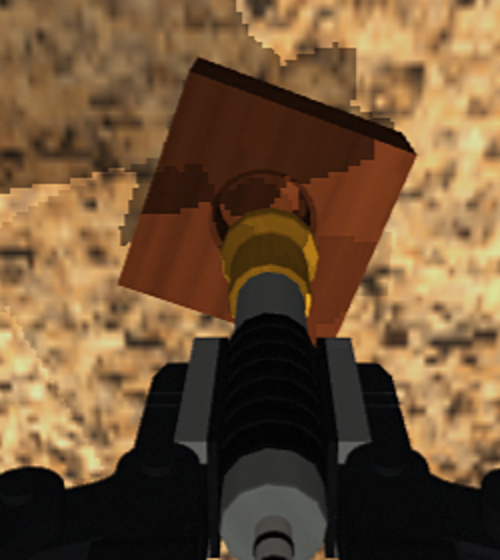

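The bell is about 1 mm to the +x side of the socket, and the grasp was recorded at (465.7, 200.2). I'll shift by that and lower with a force check.

Call:
carry_out(delta_pos=[[-0.0005,-0.001,0.006],[-0.0005,-0.001,0.014],[-0.0005,-0.001,0.022],[-0.0005,-0.001,0.028],[-0.0005,-0.001,0.032],[-0.0005,-0.001,0.032]], rot=[[0,0,0],[0,0,0],[0,0,0],[0,0,0],[0,0,0],[0,0,0]])

```text
clock: 17.5
eef_pos: [464.8, 200.1, 124.0]
tcp_rot: [-3.141, 0.0, 1.571]
contact_force: [0.4, -0.2, -0.4]
opening: 0.195
grasp_force: 78.5
```

Call:
carry_out(delta_pos=[[0,0,0.004],[0,0,0.008],[0,0,0.012],[0,0,0.014],[0,0,0.014]], rot=[[0,0,0],[0,0,0],[0,0,0],[0,0,0],[0,0,0]])

```text
clock: 18.12
eef_pos: [464.8, 200.1, 110.2]
tcp_rot: [-3.141, 0.0, 1.571]
contact_force: [-0.1, -0.1, -0.9]
opening: 0.199
grasp_force: 78.5
```

Call:
carry_out(delta_pos=[[0,0,0.001],[0,0,0.001],[0,0,0.001]], rot=[[0,0,0],[0,0,0],[0,0,0]])

```text
clock: 18.5
eef_pos: [465.0, 200.1, 109.4]
tcp_rot: [3.141, -0.0, 1.571]
contact_force: [1.1, 0.1, -1.2]
opening: 0.198
grasp_force: 78.5
```

Call:
carry_out(delta_pos=[[0,0,0.001],[0,0,0.001],[0,0,0.001]], rot=[[0,0,0],[0,0,0],[0,0,0]])

```text
clock: 18.88
eef_pos: [464.9, 200.1, 108.3]
tcp_rot: [-3.142, 0.0, 1.571]
contact_force: [0.2, -0.7, -1.1]
opening: 0.199
grasp_force: 78.5
```

Call:
carry_out(delta_pos=[[0,0,0.001],[0,0,0.001],[0,0,0.001]], rot=[[0,0,0],[0,0,0],[0,0,0]])

```text
clock: 19.25
eef_pos: [465.1, 200.2, 107.7]
tcp_rot: [3.141, -0.0, 1.571]
contact_force: [-0.6, 0.1, 6.1]
opening: 0.194
grasp_force: 79.1
```

It's on the socket floor at the same TCP height as at the grasp. I'll release and withdraw.

Call:
carry_out(delta_pos=[[0,0,0],[0,0,0],[0,0,0],[0,0,0],[0,0,0],[0,0,0]], rot=[[0,0,0],[0,0,0],[0,0,0],[0,0,0],[0,0,0],[0,0,0]], claw=0.06)

```text
clock: 20.0
eef_pos: [464.9, 200.1, 107.3]
tcp_rot: [-3.142, -0.0, 1.571]
contact_force: [0.8, -0.1, -2.0]
opening: 0.703
grasp_force: 0.0
```

Call:
carry_out(delta_pos=[[0,0,-0.01],[0,0,-0.03],[0,0,-0.06],[0,0,-0.1],[0,0,-0.14],[0,0,-0.17],[0,0,-0.17],[0,0,-0.17]], rot=[[0,0,0],[0,0,0],[0,0,0],[0,0,0],[0,0,0],[0,0,0],[0,0,0],[0,0,0]])

```text
clock: 21.0
eef_pos: [464.5, 199.9, 277.0]
tcp_rot: [-3.141, 0.0, 1.571]
contact_force: [-0.5, -0.0, -0.1]
opening: 0.701
grasp_force: 0.0
```

```bash
python3 - <<'E'
from h import *
s=r.sense();print(s['eef_pos'],s['contact_force'],s['clock'])
im=r.grab_frame('wrist');sc=r.grab_frame('scene')
a=cv2.resize(im[110:250,260:400],None,fx=2.8,fy=2.8,interpolation=2)
b=cv2.resize(sc[250:390,220:360],None,fx=2.8,fy=2.8,interpolation=2)
cv2.imwrite('pics/j.png',np.hstack([a,b]))
E
```

```text
[464.48295634 199.91911516 277.00214114] [-0.45919028 -0.03304643 -0.07041897] 21.0
```

View pics/j.png

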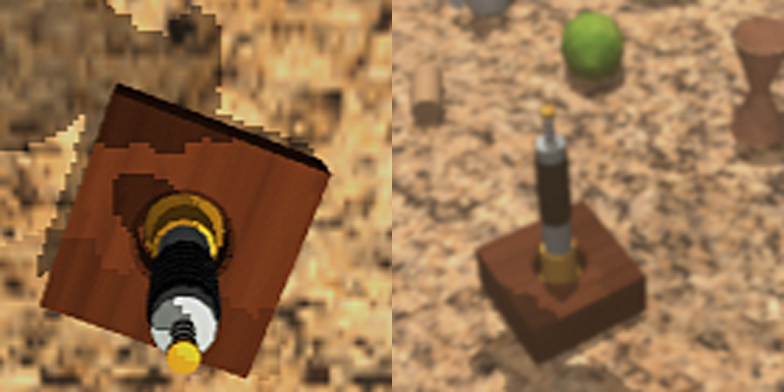

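The gauge stands fully in its socket with the rod out, its tip at scene crop (547, 110). The jigger and lime haven't moved.

```bash
python3 -c "
from rig import r
print(r.sign_off())"
```

```text
the job is handed in; nothing more can be done
None
```

The gauge was seated on the keg valve with a push of about 15.7 N, held for over 1.5 s, and now stands fully back in its stand with the rod out; nothing else was touched, and the job was handed in at about 21 s.

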